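Make the filtration manifold ready for vacuum

TASK

Get the three-place filtration manifold ready for the vacuum pump: clip the loose red clamp round the rim of the funnel that still has none, and leave it gripping there, level. Every port that carries a funnel must end with its valve fully open (lever in line with its branch pipe) and the port with the green cap with its valve fully shut (lever across the pipe). Leave the funnels and the cap standing on their ports, and do not shove the tip box beside the manifold.

Things in the scene. Friction and masses are not known exactly. Their poses are not given: they have to be found in the camera images.
- manifold: Fixed 3-place filtration manifold. Origin on the bench under the middle port; y along the row to the left port, -x to its front. Base plate x -122..30, y -135..135 mm, top z 8. Valve block 36 mm deep at x -100, z 10..40. Port columns (24 mm thick) at x 0, y 95, 0, -95 mm with a branch pipe along x to the block; each ends in a round flange, diameter 40, 4.5 thick, top at z 71 mm.
- port_left (a point): Centre of the left port's flange, on its upper face (71 mm above the bench). A funnel or the cap stands here.
- port_middle (a point): Centre of the middle port's flange, on its upper face (71 mm above the bench). A funnel or the cap stands here.
- port_right (a point): Centre of the right port's flange, on its upper face (71 mm above the bench). A funnel or the cap stands here.
- valve_left (a joint): Valve of the left port: blue lever on the block in front of it, turning about the vertical. 0 = shut (lever across the branch pipe, pointing to the manifold's +y, left); 1.571 = open (in line with the pipe, pointing to the manifold's front, -x). Rad, counter-clockwise from above opens; stops at both ends, stays where left (0.08 N m).
- pivot_left (a point): On the left valve's turning axis at mid height of its lever (50 mm above the bench), 100 mm in front of its port. The lever is 10 mm wide, z 45.5..55.5 mm, and reaches 52 mm from the axis (blue grip from 14 mm on).
- tip_left (a point): Outer end of the left valve's lever.
- valve_middle (a joint): Valve of the middle port: blue lever on the block in front of it, turning about the vertical. 0 = shut (lever across the branch pipe, pointing to the manifold's +y, left); 1.571 = open (in line with the pipe, pointing to the manifold's front, -x). Rad, counter-clockwise from above opens; stops at both ends, stays where left (0.08 N m).
- pivot_middle (a point): On the middle valve's turning axis at mid height of its lever (50 mm above the bench), 100 mm in front of its port. The lever is 10 mm wide, z 45.5..55.5 mm, and reaches 52 mm from the axis (blue grip from 14 mm on).
- tip_middle (a point): Outer end of the middle valve's lever.
- valve_right (a joint): Valve of the right port: blue lever on the block in front of it, turning about the vertical. 0 = shut (lever across the branch pipe, pointing to the manifold's +y, left); 1.571 = open (in line with the pipe, pointing to the manifold's front, -x). Rad, counter-clockwise from above opens; stops at both ends, stays where left (0.08 N m).
- pivot_right (a point): On the right valve's turning axis at mid height of its lever (50 mm above the bench), 100 mm in front of its port. The lever is 10 mm wide, z 45.5..55.5 mm, and reaches 52 mm from the axis (blue grip from 14 mm on).
- tip_right (a point): Outer end of the right valve's lever.
- funnel_a: Loose amber funnel without clamp. Origin: centre of its flange's underside (diameter 40, 4.5 mm thick), resting on a port's flange, a 15 mm plug 9 mm deep in the port. 27 mm neck up to 17 mm, bowl 45 mm wide up to 73.5 mm above the origin. Both flanges make a rim 9 mm thick, z 66.5..75.5 mm over the bench; the origin is its middle, which the clamp must embrace.
- funnel_b: Loose amber funnel like funnel_a (same origin) with a red clamp already fitted round its rim; that clamp's handles reach 85 mm out from the axis along the body's -x, 40 mm wide over both, 61 to 81 mm above the bench.
- cap: Loose green blanking cap on the port that is not in use: disc 38 mm in diameter, 5 mm thick, with a knob of 16 mm up to 19 mm. Origin: centre of the disc's underside, on the port's flange.
- clamp: Loose red sprung clamp lying flat, 20 mm high. Origin: underside, on the axis of the round opening between the C jaws; x out of the mouth, hinge at x -36, handle plates x -43..-85 mm. Pinching them (36..43 mm wide at rest, 25 pinched, 11 N) spreads the jaws; this body is the -y half, turning half the joint. Groove diameter 40, 14 mm high between 3 mm lips; mouth 32 mm wide, spread 48.
- clamp_jaw (a joint): How far the clamp is spread: 0 = empty and at rest, about 0.08 rad = gripping the rim, 0.36 = fully pinched (stop).
- clamp_center (a point): Centre of the round opening between the jaws, at mid height (10 mm above the clamp's underside).
- clamp_grip (a point): Point midway between the handles, 68 mm behind the jaws' centre, at mid height: where to pinch them from above.
- tipbox_green: Bystander: clear tip box with green base, 96x132x77 mm, origin under its centre.
Mind the look-alikes: they are no part of the job. What is shaped like the funnel_a but pink or yellow is not meant.

How it is judged:
At the end, for the whole second after the job is handed in: Clamp at rest, gripping funnel_a's rim: jaw centre within 5 mm sideways (8 mm in all) of the rim's, level within 0.18 rad, joint 0.03 to 0.16. Each port has (within 8 mm) a funnel and its valve over 1.43 rad, or the cap and its valve under 0.14 rad (horizontal distance between clamp_center and funnel_a below 0.005 m and distance between clamp_center and funnel_a below 0.008 m and angle between clamp_center's own z axis and vertical below 0.18 rad and value of joint clamp_jaw between 0.03 and 0.16 rad and linear speed of clamp below 0.02 m/s and ((distance between cap and port_left below 0.008 m and value of joint valve_left below 0.14 rad) or (distance between any of funnel_a, funnel_b and port_left below 0.008 m and value of joint valve_left above 1.43 rad)) and ((distance between cap and port_middle below 0.008 m and value of joint valve_middle below 0.14 rad) or (distance between any of funnel_a, funnel_b and port_middle below 0.008 m and value of joint valve_middle above 1.43 rad)) and ((distance between cap and port_right below 0.008 m and value of joint valve_right below 0.14 rad) or (distance between any of funnel_a, funnel_b and port_right below 0.008 m and value of joint valve_right above 1.43 rad))); the robot touches nothing.
It fails at once if a funnel or the cap is moved by more than 20 mm or tipped by more than 0.35 rad (distance of any of funnel_a, funnel_b, cap from where it was at the start of the episode above 0.02 m or angle between any of funnel_a, funnel_b, cap's own z axis and vertical above 0.35 rad).
It fails at once if the green tip box is shoved by more than 30 mm (distance of tipbox_green from where it was at the start of the episode above 0.03 m).
It also fails if it takes over 72 s, if anything falls off the work surface, if the arm or the gripper's body presses on something with over 40 N, if the wrist force passes 120 N, or if a joint passes its speed limit or range.

ROBOT

A 7-joint arm with a two-finger parallel gripper is mounted at the origin on a cart in front of the work surface, level with it; the furniture and walls round the work are solid. World frame = base frame: x ahead of the robot, y to its left, z up, the work surface at z = 0. Lengths are in m, angles in rad, forces in N, time in s.
With the tool pointing down it reaches from about 0.425 to 0.95 m from the base axis. Payload 16.7 kg.
Tool frame: the origin (TCP) lies midway between the tips of the shut fingers; the grasp point (between the pads) lies 19 mm behind it; z points along the fingers, y is the line along which they close (so a half turn about z gives the same grasp; the last joint's range is limited). The gripper opens to 94 mm and grips with 3 to 60 N. Pads are 16 mm wide; open, the fingers measure 119 mm over their backs; the gripper's body (75 mm by 177 mm) begins 78 mm behind the grasp point.
Start: joints at [-1.367, 0.426, 0.074, 1.606, -0.034, 1.111, -0.067], TCP at [0.233, 0.633, 0.205] pointing down, gripper open.
Joint ranges: [-2.85, 2.85], [-0.5, 2.14], [-1.23, 1.37], [0.21, 2.46], [-1.02, 4.16], [0.16, 2.05], [-2.73, 2.73]. Speed limits (rad/s): [1.89, 1.89, 2.39, 2.39, 3.01, 3.01, 3.01].

INTERFACE

Orientations are given as a unit quaternion [x, y, z, w].
In Python, from workcell import bot gives the robot as it stands.
- The arm moves only by the shell command python3 -m crank 'ROWS' [FORCE]. ROWS is JSON, a list of rows, each a list of 3 entries, a list of its own where there are three numbers: the shift along the tool's x, y, z normalised to -1 to 1, where 1 is 20 mm, then the turn, a rotation vector about the tool's x, y, z normalised to -1 to 1, where 1 is 90 degrees, then the opening, from -1 (shut) to 1 (fully open). A call has 1 to 12 rows; each row shifts and turns the commanded pose from where the row before left it, along the tool's axes as they then stand; what a row does not reach is not made up. A row lasts 1/10 s, in which the tool goes at most 50 mm and 8.59 degrees, less where a joint would pass 70% of its speed; a pose out of reach is approached as far as the arm can. A call with a number of a shift or a turn outside -1 to 1 is refused whole. A call with a gripper value outside its range is refused whole. The fingers move at their own pace and stop on an object; FORCE is the grip in N (left out, the last holds). Time passes only in rows, so rows that do not move let the fingers close. It gives the time, the measured TCP pose, the force, the opening and the grip force at its end, in the units of the state.
- bot.sense(): the state, without advancing time (a new reading comes with each control period).
- bot.camera(name): name is "scene" or "top" or "wrist"; returns the picture (420x560x3 uint8, red, green, blue); there is no depth.
- bot.calibration(name): a dict with "intrinsics" (3x3 intrinsics, pixels), "rvec" (rotation vector, rad) and "tvec" (3), from world to camera coordinates, as OpenCV has them. Camera axes: x right, y down, z forward; pixel columns grow to the right and rows downward; lengths in m; the calibration is good to about 2 mm. A picture is of the moment at which its call begins: read the wrist's pose just before it. calibration takes no time and is no camera call; for the wrist camera it gives the pose at the moment of the call.
- bot.hand_in(): hands the job in; it is judged then, once.
The state is a dict: "time": time; "joint_pos": joint angles; "joint_vel": joint speeds; "tau": joint torques, N m; "tool_pos": TCP position; "eef_rot": TCP orientation; "force": force on the tool from outside, world axes, zero at the start; "torque": the same for the moment, N m; "gripper_width": finger opening in m; "grip_force": force on a finger pad.
Only numpy, scipy, OpenCV 4.12 (cv2) and the standard library are available. Lean on these libraries where they do the work, as an engineer would, in place of code of your own. Each camera call takes 0.05 s, during which the arm holds its last target. There are 200 camera calls.

## Working session

There is one attempt and no reset: what is moved stays moved. The work goes in short steps, Python scripts to look and compute and a shell command to move; the robot and the scene stay as the last step left them, time stands still between calls to the robot, and variables do not carry over. Pictures are saved under pics/ and viewed, at most 10 in all, crops included, and the job is handed in when it is done.

```bash
mkdir -p pics
python3 - <<'E'
from workcell import bot
import cv2
s=bot.sense();print(s['time'],s['tool_pos'],s['eef_rot'],s['gripper_width'])
for n in("scene","top"):
    im=bot.camera(n);cv2.imwrite(f"pics/{n}0.png",cv2.cvtColor(im,cv2.COLOR_RGB2BGR))
    c=bot.calibration(n);print(n,c)
E
```

```text
0.0 [0.23309429 0.63302748 0.20477562] [ 1.75492779e-01  9.84480514e-01 -6.29619741e-04 -7.69441248e-05] 0.09383722276548613
scene {'intrinsics': array([[382.73684945,   0.        , 278.41333404],
       [  0.        , 382.73684945, 211.39662821],
       [  0.        ,   0.        ,   1.        ]]), 'rvec': array([ 2.24322016, -0.76517465,  0.32059445]), 'tvec': array([-0.3622959 ,  0.40215886,  0.72288493])}
top {'intrinsics': array([[518.08472638,   0.        , 285.30447463],
       [  0.        , 518.08472638, 215.49271684],
       [  0.        ,   0.        ,   1.        ]]), 'rvec': array([ 2.21757069, -2.16558933,  0.0472345 ]), 'tvec': array([0.15614002, 0.57928551, 1.59884976])}
```

View pics/scene0.png

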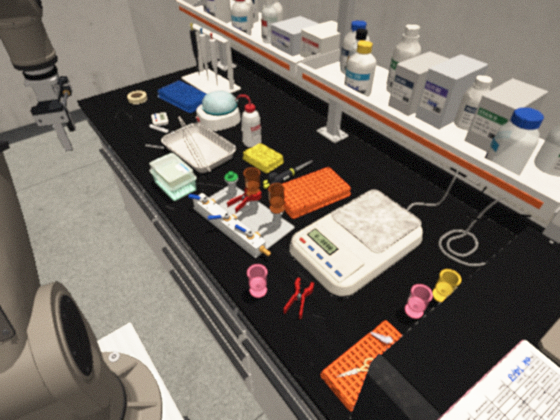

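View pics/top0.png

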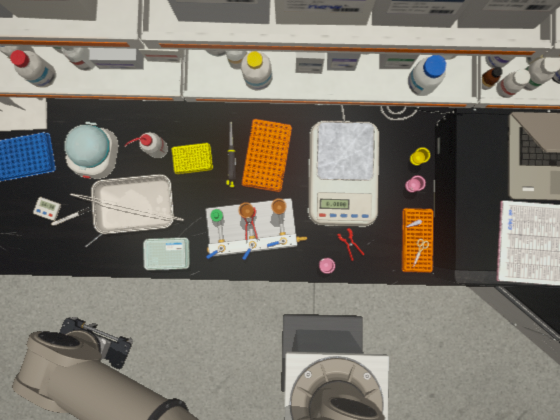

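The top view shows the manifold at about (250,228), with the cap on the left port, a clamped funnel in the middle and a bare funnel on the right. The loose clamp is at about (350,243), mouth up and right or down still to be checked. A pink decoy sits at (327,266) and the tip box at (166,254). I'll enlarge this area.

Run:
```python
import cv2,numpy as np
a=cv2.imread("pics/top0.png");b=cv2.imread("pics/scene0.png")
t=cv2.resize(a[190:280,200:310],None,fx=5,fy=5,interpolation=cv2.INTER_CUBIC)  #550x450
u=cv2.resize(a[220:280,315:370],None,fx=4,fy=4,interpolation=cv2.INTER_CUBIC)
c=np.zeros((600,800,3),np.uint8);c[:450,:550]=t;c[:240,560:780]=u
v=cv2.resize(b[260:330,230:330],None,fx=2.3,fy=2.3,interpolation=cv2.INTER_CUBIC);c[250:250+v.shape[0],560:560+v.shape[1]]=v
cv2.imwrite("pics/z.png",c)
```

```text
(no output)
```

View pics/z.png

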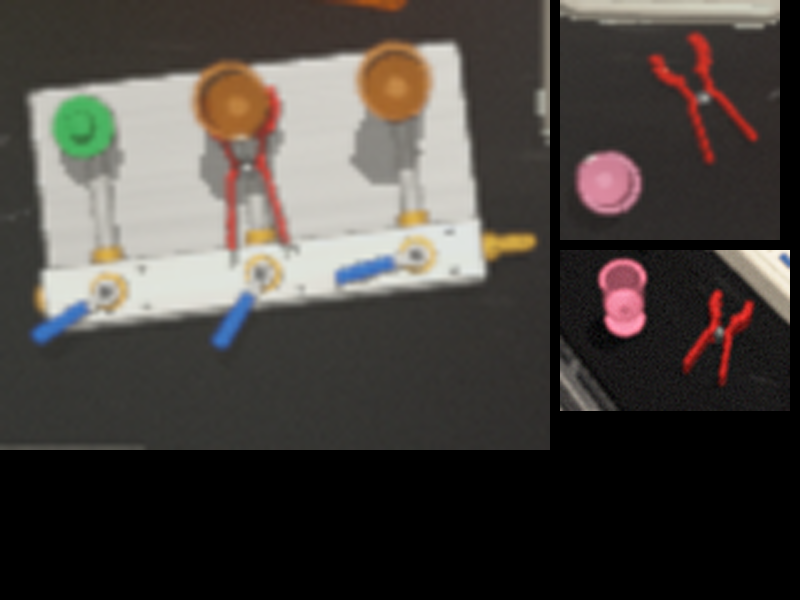

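```bash
cat > h.py <<'E'
import numpy as np,cv2
from workcell import bot
from scipy.optimize import least_squares
def ray(c,px):
    R=cv2.Rodrigues(np.array(c['rvec']))[0];K=c['intrinsics']
    d=np.linalg.inv(K)@np.array([px[0],px[1],1.]);return -R.T@c['tvec'],R.T@d
def bp(c,px,z):
    o,d=ray(c,px);return o+d*(z-o[2])/d[2]
def proj(c,P):
    return cv2.projectPoints(np.array(P,float).reshape(-1,3),c['rvec'],c['tvec'],c['intrinsics'],None)[0][:,0]
def tf(p,P):
    P=np.array(P,float);c,s=np.cos(p[2]),np.sin(p[2])
    return np.c_[p[0]+c*P[:,0]-s*P[:,1],p[1]+s*P[:,0]+c*P[:,1],P[:,2]]
E
python3 - <<'E'
from h import *
c=bot.calibration("top")
cr=lambda x,y:(200+x/5-.4,190+y/5-.4)
L=[(30,135,8),(30,-135,8),(-100,95,57),(-100,0,57),(-100,-95,57)]
px=[cr(30,92),cr(456,42),cr(106,292),cr(262,272),cr(417,255)]
L=np.array(L)/1000
f=lambda p:(proj(c,tf(p,L))-px).ravel()
r=least_squares(f,[.55,.1,0]);p=r.x;print("man",p,np.round(r.fun,1))
for n,q,y in(("l",(38,336),95),("m",(221,343),0),("r",(339,278),-95)):
    w=bp(c,cr(*q),.0555);d=w[:2]-tf(p,[(-.1,y/1000,0)])[0,:2]
    a=np.arctan2(d[1],d[0])-p[2]; print(n,w,np.hypot(*d),"valve",a-np.pi/2)
print("ports",tf(p,[(0,.095,.071),(0,0,.071),(0,-.095,.071)]))
for n,q,z in(("capknob",(82,126),.09),("fb",(233,101),.1445),("fa",(394,82),.1445)):print(n,bp(c,cr(*q),z))
k=lambda x,y:(315+(x-560)/4,220+y/4)
h,e1,e2,j1,j2=[bp(c,k(*q),.015) for q in((703,98),(711,160),(753,138),(660,62),(697,40))]
m=(e1+e2)/2;j=(j1+j2)/2;print("hinge",h,"hend",m,"jaw",j,"len",np.linalg.norm(h-m),np.linalg.norm(e1-e2))
d=j-m;print("yaw",np.arctan2(d[1],d[0]));
E
```

```text
man [0.58277111 0.28271538 0.14210418] [-0.1  0.   0.2 -0.2 -0.1 -0.1 -0.1  0.2  0.  -0.1]
l [0.44255361 0.40303057 0.0555    ] 0.04905353641162505 valve 0.459706774360932
m [0.44100345 0.292009   0.0555    ] 0.048784746224732625 valve 0.9271124861811431
r [0.48199169 0.22157609 0.0555    ] 0.04947223426231709 valve 0.17108091936938008
ports [[0.56931661 0.3767578  0.071     ]
 [0.58277111 0.28271538 0.071     ]
 [0.59622562 0.18867297 0.071     ]]
capknob [0.56882948 0.37535052 0.09      ]
fb [0.58255186 0.28130198 0.1445    ]
fa [0.59563842 0.18919075 0.1445    ]
hinge [ 0.49006838 -0.03545674  0.015     ] hend [ 0.45114279 -0.05860114  0.015     ] jaw [ 0.52607906 -0.01580544  0.015     ] len 0.04528647531820593 0.03681147315588589
yaw 0.5188943390352587
```

```bash
python3 -m crank '[[[0,0,0],[0,0,-0.0786],-1],[[0,0,0],[0,0,-0.0786],-1],[[0,0,0],[0,0,-0.0786],-1],[[0,0,0],[0,0,-0.0786],-1],[[0,0,0],[0,0,0],-1]]' 20
cat >> h.py <<'E'
from scipy.spatial.transform import Rotation as Ro
M=[0.58277111,0.28271538,0.14210418]
def delta(w):
    s=bot.sense();R=Ro.from_quat(s['eef_rot']);d=R.inv().apply(np.array(w)-s['tool_pos'])*1000
    y=R.apply([0,1,0]);print("t",round(s['time'],2),"to go, tool mm",np.round(d,1),"tool-y yaw deg",round(np.degrees(np.arctan2(y[1],y[0])),2),"z",R.apply([0,0,1]).round(3),"F",np.round(s['force'],1))
def man(x,y,z):return tf(M,[(x/1000,y/1000,z/1000)])[0]
def inman(w):
    d=np.array(w[:2])-M[:2];c,s=np.cos(M[2]),np.sin(M[2]);return np.round(1000*np.array([c*d[0]+s*d[1],-s*d[0]+c*d[1],w[2]]),1)
E
python3 -c "
from h import *
delta(man(-150,125,120))"
```

```text
time: 0.6
tool_pos: [0.2333, 0.6331, 0.2051]
eef_rot: [-0.072, 0.997, -0.0, -0.0]
force: [0.5, 0.1, -0.3]
gripper_width: 0.0573
grip_force: 0.0
t 0.6 to go, tool mm [-146.1 -271.5   85.2] tool-y yaw deg 98.21 z [-0.    -0.001 -1.   ] F [ 0.5  0.1 -0.3]
```

```bash
python3 -m crank '[[[-0.6,-0.95,0.2],[0,0,0],-1],[[-0.6,-0.95,0.2],[0,0,0],-1],[[-0.6,-0.95,0.2],[0,0,0],-1],[[-0.6,-0.95,0.2],[0,0,0],-1],[[-0.6,-0.95,0.2],[0,0,0],-1],[[-0.6,-0.95,0.2],[0,0,0],-1],[[-0.6,-0.95,0.2],[0,0,0],-1],[[-0.6,-0.95,0.2],[0,0,0],-1],[[-0.6,-0.95,0.2],[0,0,0],-1],[[-0.6,-0.95,0.2],[0,0,0],-1],[[-0.6,-0.95,0.2],[0,0,0],-1],[[-0.6,-0.95,0.2],[0,0,0],-1]]'
python3 -m crank '[[[0,-0.73,0.4],[0,0,0],-1],[[0,-0.73,0.4],[0,0,0],-1],[[0,-0.73,0.4],[0,0,0],-1],[[0,0,0],[0,0,0],-1],[[0,0,0],[0,0,0],-1],[[0,0,0],[0,0,0],-1]]' >/dev/null
python3 -c "
from h import *
delta(man(-150,125,48))
cv2.imwrite('pics/w1.png',cv2.cvtColor(bot.camera('wrist'),cv2.COLOR_RGB2BGR))"
```

```text
time: 1.8
tool_pos: [0.4083, 0.4271, 0.1572]
eef_rot: [-0.068, 0.998, -0.0, -0.0]
force: [0.4, 0.9, 0.6]
gripper_width: 0.0006
grip_force: 0.0
t 2.4 to go, tool mm [-2.7 -0.7 85.8] tool-y yaw deg 98.12 z [ 0.     0.001 -1.   ] F [-0.   1.  -0.2]
```

View pics/w1.png

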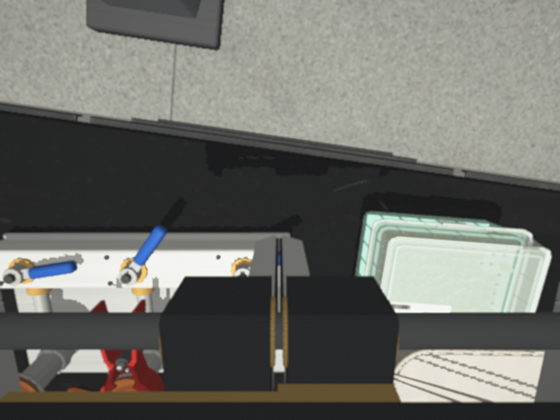

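The wrist picture shows the fingers in front of the left lever, the middle lever at (145,255), the right lever at (45,270), and the tip box clear at right. Next I descend and push the left lever shut.

```bash
python3 -m crank '[[[-0.0,0,0.9],[0,0,0],-1],[[0,0,0.9],[0,0,0],-1],[[0,0,0.9],[0,0,0],-1],[[0,0,0.9],[0,0,0],-1],[[0,0,0.7],[0,0,0],-1],[[0,0,0],[0,0,0],-1],[[0,0,0],[0,0,0],-1]]'
python3 -c "
from h import *
delta(man(-110,125,48))"
```

```text
time: 3.15
tool_pos: [0.4141, 0.3849, 0.0478]
eef_rot: [-0.071, 0.998, 0.0, -0.0]
force: [0.3, 0.9, 0.7]
gripper_width: 0.0002
grip_force: 0.0
t 3.15 to go, tool mm [-42.5   0.   -0.2] tool-y yaw deg 98.09 z [-0. -0. -1.] F [0.3 0.9 0.7]
```

```bash
python3 -m crank '[[[-0.4,0,0],[0,0,0],-1],[[-0.4,0,0],[0,0,0],-1],[[-0.4,0,0],[0,0,0],-1],[[-0.3,0,0],[0,0,0],-1],[[-0.3,0,0],[0,0,0],-1],[[-0.2,0,0],[0,0,0],-1],[[0,0,0],[0,0,0],-1],[[0,0,0],[0,0,0],-1]]'
python3 -c "
from h import *
delta(man(-110,125,48))"
```

```text
time: 3.95
tool_pos: [0.4525, 0.3902, 0.0472]
eef_rot: [-0.071, 0.997, -0.0, -0.001]
force: [-8.7, -0.4, 4.1]
gripper_width: 0.0009
grip_force: 4.4
t 3.95 to go, tool mm [-3.7  0.2 -0.8] tool-y yaw deg 98.11 z [-0.002 -0.001 -1.   ] F [-8.7 -0.4  4.1]
```

```bash
python3 -m crank '[[[-0.15,0,0],[0,0,0],-1],[[0,0,0],[0,0,0],-1],[[0,0,0],[0,0,0],-1]]'
python3 -m crank '[[[0.8,0,0],[0,0,0],-1],[[0.8,0,-1],[0,0,0],-1],[[0,0,-1],[0,0,0],-1],[[0,0,0],[0,0,0],-1],[[0,0,0],[0,0,0],-1]]'
python3 -c "
from h import *
delta(man(-135,30,80));print(inman(bot.sense()['tool_pos']))"
```

```text
time: 4.25
tool_pos: [0.4529, 0.3903, 0.047]
eef_rot: [-0.071, 0.997, -0.001, -0.003]
force: [-22.7, -3.2, 15.3]
gripper_width: 0.0005
grip_force: 11.7
time: 4.75
tool_pos: [0.4256, 0.3862, 0.0878]
eef_rot: [-0.07, 0.998, 0.0, 0.001]
force: [0.2, -0.4, -0.0]
gripper_width: -0.0001
grip_force: 0.0
t 4.75 to go, tool mm [ -6.1 -94.7   7.7] tool-y yaw deg 98.06 z [ 0.001  0.001 -1.   ] F [ 0.2 -0.4 -0. ]
[-141.   124.7   87.8]
```

```bash
python3 -m crank '[[[0,-0.85,0],[0,0,0],-1],[[0,-0.85,0],[0,0,0],-1],[[0,-0.9,0],[0,0,0],-1],[[0,-0.9,0.5],[0,0,0],-1],[[0,0,0.75],[0,0,0],-1],[[0,0,0.75],[0,0,0],-1],[[0,0,0],[0,0,0],-1],[[0,0,0],[0,0,0],-1]]'
python3 -m crank '[[[0,-0.4,0],[0,0,0],-1],[[0,-0.4,0],[0,0,0],-1],[[0,-0.4,0],[0,0,0],-1],[[0,-0.3,0],[0,0,0],-1],[[0,-0.3,0],[0,0,0],-1],[[0,-0.2,0],[0,0,0],-1],[[0,0,0],[0,0,0],-1],[[0,0,0],[0,0,0],-1]]'
python3 -c "
from h import *
delta(man(-140,15,48));print(inman(bot.sense()['tool_pos']))"
```

```text
time: 5.55
tool_pos: [0.4348, 0.3157, 0.0472]
eef_rot: [-0.07, 0.998, -0.0, -0.0]
force: [0.0, -0.1, -0.5]
gripper_width: 0.0005
grip_force: 0.0
time: 6.35
tool_pos: [0.4406, 0.278, 0.0482]
eef_rot: [-0.071, 0.997, 0.001, 0.0]
force: [-3.6, 5.6, 5.8]
gripper_width: 0.0004
grip_force: 4.6
t 6.35 to go, tool mm [-1.4 -0.4  0.2] tool-y yaw deg 98.11 z [ 0.001  0.002 -1.   ] F [-3.6  5.6  5.8]
[-141.4   15.4   48.2]
```

```bash
python3 -m crank '[[[0,-0.2,0],[0,0,0],-1],[[0,-0.15,0],[0,0,0],-1],[[0,0,0],[0,0,0],-1],[[0,0,0],[0,0,0],-1]]'
python3 -c "
from h import *
print(inman(bot.sense()['tool_pos']),bot.sense()['force'])"
```

```text
time: 6.75
tool_pos: [0.4417, 0.2756, 0.0492]
eef_rot: [-0.072, 0.997, 0.003, 0.002]
force: [-10.0, 26.9, 12.3]
gripper_width: 0.0007
grip_force: 13.8
[-140.7   13.    49.2] [-9.97279684 26.90018358 12.29097502]
```

```bash
python3 -m crank '[[[0,0.7,0],[0,0,0],-1],[[0,0,-1],[0,0,0],-1],[[0,0,-1],[0,0,0],-1],[[0,-1,-0.4],[0,0,0],-1],[[0,-1,0],[0,0,0],-1],[[0,-1,0],[0,0,0],-1],[[-1,-0.6,0],[0,0,0],-1],[[-1,0,0],[0,0,0],-1],[[-0.7,0,0],[0,0,0],-1],[[0,0,0],[0,0,0],-1],[[0,0,0],[0,0,0],-1]]'
python3 -c "
from h import *
delta(man(-86,-50,48));print(inman(bot.sense()['tool_pos']))"
```

```text
time: 7.85
tool_pos: [0.5024, 0.2202, 0.0951]
eef_rot: [-0.07, 0.998, -0.0, -0.0]
force: [-0.7, -0.3, 0.1]
gripper_width: 0.0007
grip_force: 0.0
t 7.85 to go, tool mm [-2.5  0.5 47.1] tool-y yaw deg 98.08 z [-0.001 -0.001 -1.   ] F [-0.7 -0.3  0.1]
[-88.4 -50.5  95.1]
```

```bash
python3 -m crank '[[[-0.25,0,0.5],[0,0,0],-1],[[0,0,0.8],[0,0,0],-1],[[0,0,0.8],[0,0,0],-1],[[0,0,0.25],[0,0,0],-1],[[0,0,0],[0,0,0],-1],[[0,0,0],[0,0,0],-1]]'
python3 -m crank '[[[0.4,0,0],[0,0,0],-1],[[0.4,-0.03,0],[0,0,0],-1],[[0.4,-0.06,0],[0,0,0],-1],[[0.4,-0.06,0],[0,0,0],-1],[[0.4,-0.25,0],[0,0,0],-1],[[0.3,-0.25,0],[0,0,0],-1],[[0.2,-0.25,0],[0,0,0],-1],[[0.15,-0.25,0],[0,0,0],-1],[[0.1,-0.25,0],[0,0,0],-1],[[0.1,-0.25,0],[0,0,0],-1],[[0.05,-0.2,0],[0,0,0],-1],[[0,0,0],[0,0,0],-1]]'
python3 -c "
from h import *
print(inman(bot.sense()['tool_pos']))"
```

```text
time: 8.45
tool_pos: [0.508, 0.2212, 0.0488]
eef_rot: [-0.071, 0.998, 0.0, 0.0]
force: [-0.1, 0.6, -0.9]
gripper_width: 0.0005
grip_force: 0.0
time: 9.65
tool_pos: [0.4567, 0.1811, 0.0498]
eef_rot: [-0.072, 0.997, 0.003, 0.002]
force: [-3.4, 27.2, 17.1]
gripper_width: 0.0001
grip_force: 15.0
[-139.2  -82.7   49.8]
```

```bash
python3 -m crank '[[[0,0.7,0],[0,0,0],-1],[[0,0,-1],[0,0,0],-1],[[0,0,-1],[0,0,0],-1],[[0,0,-1],[0,0,0],-1],[[0,-1,-1],[0,0,0],-1],[[0,-1,-1],[0,0,0],-1],[[0,-1,-1],[0,0,0],-1],[[0,-1,-0.5],[0,0,-0.08],-1],[[0,-1,0],[0,0,-0.08],-1],[[0,-1,0],[0,0,-0.08],-1],[[0,0,0],[0,0,0],-1],[[0,0,0],[0,0,0],-1]]'
python3 -c "
from h import *
delta((.462,-.051,.2));print(bot.sense()['joint_pos'])
c=bot.calibration('wrist');print('cam',-cv2.Rodrigues(c['rvec'])[0].T@c['tvec'],ray(c,(280,210))[1],bot.sense()['tool_pos'])"
```

```text
time: 10.85
tool_pos: [0.4773, 0.0727, 0.178]
eef_rot: [-0.255, 0.967, -0.0, -0.001]
force: [0.4, 1.2, 0.3]
gripper_width: 0.0003
grip_force: 0.0
t 10.85 to go, tool mm [  74.2 -100.2  -21.9] tool-y yaw deg 119.49 z [-0.002 -0.    -1.   ] F [0.4 1.2 0.3]
[-0.43944203  0.14003938  0.16994909  2.06233552 -0.02910674  0.94299143
  1.83149967]
cam [0.41781339 0.03860484 0.35776294] [ 0.2125679   0.12448118 -0.9692189 ] [0.47725529 0.07271846 0.17799475]
```

```bash
python3 -m crank '[[[-0.34,-1,-0.2],[0,0,0],-1],[[-0.34,-1,-0.2],[0,0,0],-1],[[-0.34,-1,-0.2],[0,0,0],-1],[[-0.34,-1,-0.2],[0,0,0],-1],[[-0.34,-1,-0.2],[0,0,0],-1],[[0,0,0],[0,0,0],-1],[[0,0,0],[0,0,0],-1],[[0,0,0],[0,0,0],-1]]' >/dev/null
python3 -c "
from h import *
import pickle
c=bot.calibration('wrist');im=bot.camera('wrist');pickle.dump(c,open('w2.pkl','wb'))
cv2.imwrite('pics/w2.png',cv2.cvtColor(im,cv2.COLOR_RGB2BGR));delta((.462,-.051,.1))"
```

```text
t 11.7 to go, tool mm [109.1  -1.3  98.2] tool-y yaw deg 119.71 z [-0.001  0.    -1.   ] F [-0.1  0.8  0.7]
```

View pics/w2.png

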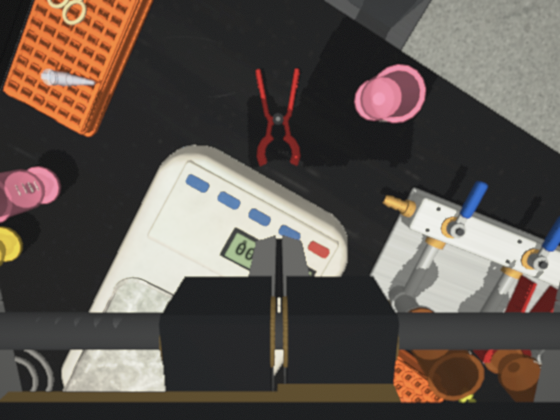

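The clamp's hinge is at (278,118), its handle ends at (260,69) and (297,69), and its jaw tips at (266,165) and (293,164). The right and middle levers now point to the front, in line with their pipes.

```bash
python3 -c "
from h import *
import pickle
c=pickle.load(open('w2.pkl','rb'));im=cv2.imread('pics/w2.png').astype(int)
m=((im[...,2]>90)&(im[...,1]<70)&(im[...,0]<80)).astype(np.uint8);m[:, :240]=0;m[:,320:]=0;m[200:]=0
ys,xs=np.nonzero(m);print(xs.min(),xs.max(),ys.min(),ys.max())
for y in (72,80,90,100,140,155):
  q=xs[ys==y];print(y,q.min(),q.max(),np.round(bp(c,((q.min()+q.max())/2,y),.02),4),np.linalg.norm(bp(c,(q.min()-.5,y),.02)-bp(c,(q.max()+.5,y),.02)).round(4))
for q in((278,ys.min()),(278,118),(278.5,ys.max())):print(q,bp(c,q,.02))
delta((0,0,0))
R=bp(c,((266+293)/2,164),.02)-bp(c,(278.3,70),.02);print(np.degrees(np.arctan2(R[1],R[0])))
"
```

```text
255 299 68 165
72 256 298 [ 0.4553 -0.0557  0.02  ] 0.0422
80 257 297 [ 0.4617 -0.052   0.02  ] 0.0405
90 259 295 [ 0.4699 -0.0474  0.02  ] 0.0367
100 262 293 [ 0.4779 -0.0423  0.02  ] 0.032
140 262 294 [ 0.5118 -0.0224  0.02  ] 0.0339
155 257 299 [ 0.5251 -0.0148  0.02  ] 0.0446
(278, np.int64(68)) [ 0.45162915 -0.05666388  0.02      ]
(278, 118) [ 0.49276663 -0.03322264  0.02      ]
(278.5, np.int64(165)) [ 0.5338093  -0.00923379  0.02      ]
t 11.7 to go, tool mm [485.  271.9 198.6] tool-y yaw deg 119.71 z [-0.001  0.    -1.   ] F [-0.1  0.8  0.7]
30.468386021702234
```

```bash
python3 -m crank '[[[0.87,0,0],[0,0,0],0.28],[[0.87,0,0],[0,0,0],0.28],[[0.87,0,0],[0,0,0],0.28],[[0.87,0,0.8],[0,0,0],0.28],[[0.87,0,0.8],[0,0,0],0.28],[[0.87,0,0.8],[0,0,0],0.28],[[0,0,0.8],[0,0,0],0.28],[[0,0,0.8],[0,0,0],0.28],[[0,0,0.8],[0,0,0],0.28],[[0,0,0],[0,0,0],0.28],[[0,0,0],[0,0,0],0.28]]'
python3 -c "
from h import *
delta((.4656,-.0485,.003))"
```

```text
time: 12.8
tool_pos: [0.466, -0.0482, 0.1027]
eef_rot: [-0.256, 0.967, 0.0, -0.0]
force: [0.3, -0.2, 0.5]
gripper_width: 0.0602
grip_force: 0.0
t 12.8 to go, tool mm [ 0.4 -0.1 99.7] tool-y yaw deg 119.69 z [-0.001 -0.    -1.   ] F [ 0.3 -0.2  0.5]
```

```bash
python3 -m crank '[[[0,0,0.8],[0,0,0],0.28],[[0,0,0.8],[0,0,0],0.28],[[0,0,0.8],[0,0,0],0.28],[[0,0,0.8],[0,0,0],0.28],[[0,0,0.8],[0,0,0],0.28],[[0,0,0.6],[0,0,0],0.28],[[0,0,0.35],[0,0,0],0.28],[[0,0,0],[0,0,0],0.28],[[0,0,0],[0,0,0],0.28]]'
python3 -m crank '[[[0,0,0],[0,0,0],-1],[[0,0,0],[0,0,0],-1],[[0,0,0],[0,0,0],-1],[[0,0,0],[0,0,0],-1],[[0,0,0],[0,0,0],-1],[[0,0,0],[0,0,0],-1],[[0,0,0],[0,0,0],-1],[[0,0,0],[0,0,0],-1]]' 35
```

```text
time: 13.7
tool_pos: [0.4665, -0.0486, 0.0039]
eef_rot: [-0.256, 0.967, -0.0, 0.0]
force: [-0.0, 0.2, 0.3]
gripper_width: 0.0604
grip_force: 0.0
time: 14.5
tool_pos: [0.4666, -0.0485, 0.0038]
eef_rot: [-0.256, 0.967, -0.0, 0.0]
force: [-0.6, -0.0, 7.2]
gripper_width: 0.0241
grip_force: 34.9
```

```bash
python3 -m crank '[[[0,0,-0.3],[0,0,0],-1],[[0,0,-0.6],[0,0,0],-1],[[0,0,-1],[0,0,0],-1],[[0,0,-1],[0,0,0],-1],[[0,0,-1],[0,0,0],-1],[[0,0,-1],[0,0,0],-1],[[0,0,-1],[0,0,0],-1],[[0,0,-1],[0,0,0.08],-1],[[0,0,0],[0,0,0.08],-1],[[0,0,0],[0,0,0.08],-1],[[0,0,0],[0,0,0],-1]]'
python3 -c "
from h import *
delta(man(-130,-95,140))"
```

```text
time: 15.6
tool_pos: [0.4662, -0.0485, 0.1424]
eef_rot: [-0.069, 0.998, 0.0, 0.0]
force: [-0.5, -0.3, -1.7]
gripper_width: 0.0244
grip_force: 34.9
t 15.6 to go, tool mm [-31.5 216.5   2.4] tool-y yaw deg 97.94 z [ 0.001  0.    -1.   ] F [-0.5 -0.3 -1.7]
```

```bash
python3 -m crank '[[[-0.13,0.9,0],[0,0,0],-1],[[-0.13,0.9,0],[0,0,0],-1],[[-0.13,0.9,0],[0,0,0],-1],[[-0.13,0.9,0],[0,0,0],-1],[[-0.13,0.9,0],[0,0,0],-1],[[-0.13,0.9,0],[0,0,0],-1],[[-0.13,0.9,0],[0,0,0],-1],[[-0.13,0.9,0],[0,0,0],-1],[[-0.13,0.9,0],[0,0,0],-1],[[-0.13,0.9,0],[0,0,0],-1],[[-0.13,0.9,0],[0,0,0],-1],[[-0.13,0.9,0],[0,0,0],-1]]' >/dev/null
python3 -m crank '[[[0,0,0.7],[0,0,0],-1],[[0,0,0.7],[0,0,0],-1],[[0,0,0.7],[0,0,0],-1],[[0,0,0],[0,0,0],-1],[[0,0,0],[0,0,0],-1]]'
python3 -c "
from h import *
delta(man(-67,-95,65));print(inman(bot.sense()['tool_pos']))
S=cv2.resize(bot.camera('scene')[130:280,170:330],None,fx=3.5,fy=3.5,interpolation=2)
T=cv2.resize(bot.camera('top')[190:280,240:310],None,fx=3.4,fy=3.4,interpolation=2)
o=np.zeros((600,800,3),np.uint8);o[:525,:560]=S;o[:T.shape[0],562:562+T.shape[1]]=T[:,:238]
cv2.imwrite('pics/c.png',o[...,::-1])"
```

```text
time: 17.3
tool_pos: [0.4667, 0.1695, 0.0999]
eef_rot: [-0.071, 0.997, -0.0, -0.0]
force: [-0.8, -0.0, 0.4]
gripper_width: 0.0244
grip_force: 34.9
t 17.3 to go, tool mm [-64.    0.5  34.9] tool-y yaw deg 98.2 z [-0. -0. -1.] F [-0.8 -0.   0.4]
[-130.9  -95.6   99.9]
```

View pics/c.png

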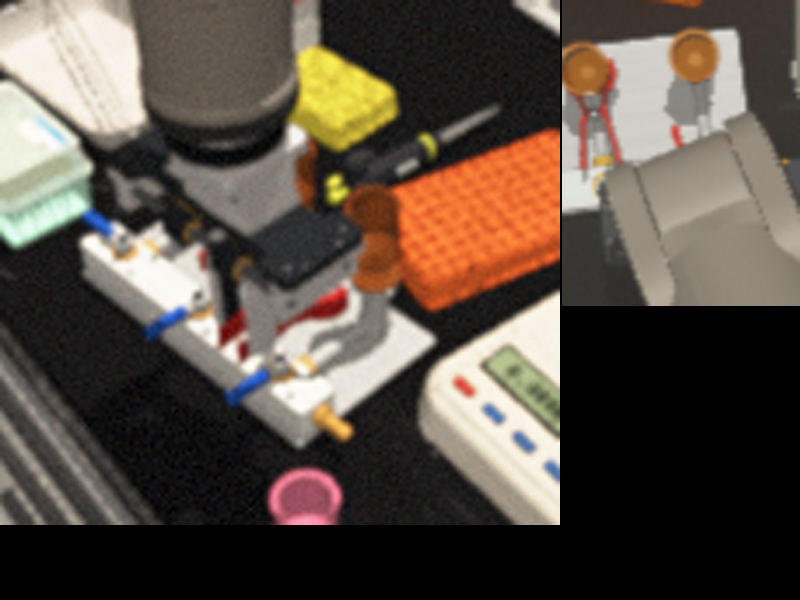

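The clamp is held with its jaws pointing at the bare funnel, at (340,300) in the crop. All three levers are where I want them. I'll lower to rim height and check the clamp's level with an overlay.

```bash
python3 -m crank '[[[0,0,0.6],[0,0,0],-1],[[0,0,0.6],[0,0,0],-1],[[0,0,0.55],[0,0,0],-1],[[0,0,0],[0,0,0],-1],[[0,0,0],[0,0,0],-1],[[0,0,0],[0,0,0],-1]]'
python3 -c "
from h import *
s=bot.sense();delta(man(-67,-95,65));im=bot.camera('scene');c=bot.calibration('scene')
x0,y0,f=215,180,8
o=cv2.resize(im[y0:y0+70,x0:x0+95],None,fx=f,fy=f,interpolation=2)[...,::-1].copy()
R=Ro.from_quat(s['eef_rot']);fw=R.apply([-1,0,0]);lf=R.apply([0,1,0]);C=s['tool_pos']+.067*fw
a=np.linspace(-2.3,2.3,30)
def pl(P,col):
    q=(proj(c,P)-[x0,y0]+.5)*f;cv2.polylines(o,[q.astype(int).reshape(-1,1,2)],False,col,1)
for z in(.061,.081):
    P=np.array([C+.025*(np.cos(t)*fw+np.sin(t)*lf) for t in np.linspace(.75,5.5,40)]);P[:,2]=z;pl(P,(255,255,0))
F=man(0,-95,71)
for z,r in((.0665,.02),(.0755,.02),(.1445,.0225)):
    t=np.linspace(0,6.3,40);pl(np.c_[F[0]+r*np.cos(t),F[1]+r*np.sin(t),0*t+z],(0,255,0))
cv2.imwrite('pics/d.png',o)"
```

```text
time: 18.0
tool_pos: [0.4669, 0.1697, 0.0646]
eef_rot: [-0.07, 0.998, -0.0, 0.0]
force: [0.1, 0.1, 0.1]
gripper_width: 0.024
grip_force: 34.9
t 18.0 to go, tool mm [-63.7   0.5  -0.4] tool-y yaw deg 98.08 z [ 0. -0. -1.] F [0.1 0.1 0.1]
```

View pics/d.png

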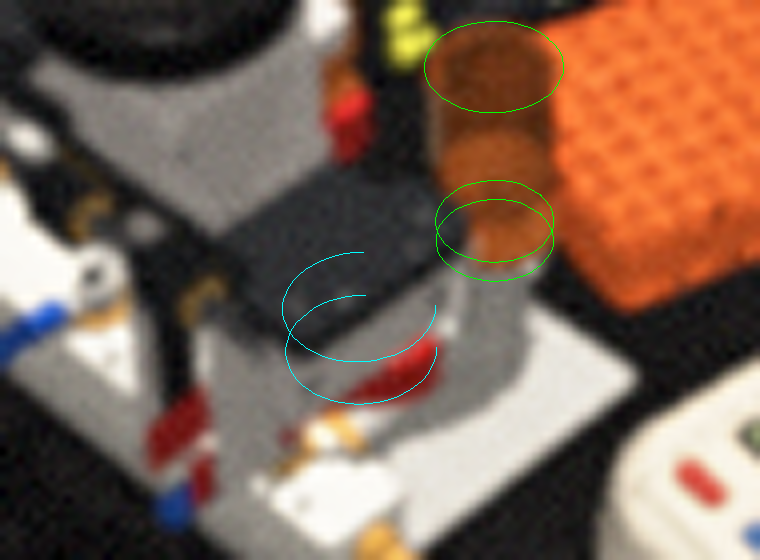

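```bash
python3 -c "
from h import *
s=bot.sense();im=bot.camera('scene');c=bot.calibration('scene');print(s['gripper_width'])
x0,y0,f=225,200,10
o=cv2.resize(im[y0:y0+55,x0:x0+60],None,fx=f,fy=f,interpolation=2)[...,::-1].copy()
R=Ro.from_quat(s['eef_rot']);A=np.array([R.apply([-1,0,0]),R.apply([0,1,0])*-1*-1,[0,0,1]]).T
def pl(L,col,pitch):
    L=np.array(L);g=np.array([-68,0,10.]);L=Ro.from_euler('y',pitch).apply(L-g)+g   # +pitch = nose down
    W=s['tool_pos']+(L+[67,0,-3.8])/1000@A.T
    q=(proj(c,W)-[x0,y0]+.5)*f;cv2.polylines(o,[q.astype(int).reshape(-1,1,2)],False,col,1)
rot=Ro.from_euler('z',-.18)
t=np.radians(np.linspace(-150,-53,25))
for p,col in((0,(255,255,0)),(.1,(255,0,255))):
  for z in(0,20):
    L=np.c_[24*np.cos(t),24*np.sin(t),0*t+z];L=rot.apply(L+[36,0,0])-[36,0,0];pl(L,col,p)
    pl([(-43,-12,z),(-85,-12.5,z)],col,p)
  pl([(-85,-12.5,0),(-85,-12.5,20)],col,p)
cv2.imwrite('pics/e.png',o)"
```

```text
0.024319423284572313
```

View pics/e.png

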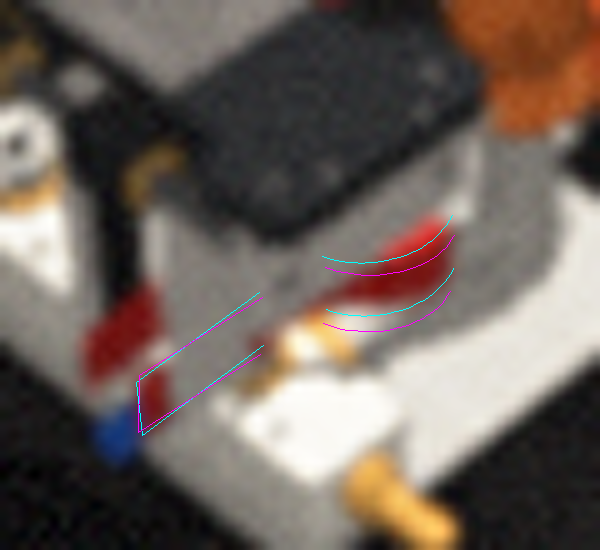

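The level overlay matches the jaw and handle edges, so the clamp is held level at rim height. Inserting.

```bash
python3 -m crank '[[[-0.5,0,0],[0,0,0],-1],[[-0.5,0,0],[0,0,0],-1],[[-0.5,0,0],[0,0,0],-1],[[-0.5,0,0],[0,0,0],-1],[[-0.4,0,0],[0,0,0],-1],[[0,0,0],[0,0,0],-1]]'
python3 -m crank '[[[-0.3,0,0],[0,0,0],-1],[[-0.3,0,0],[0,0,0],-1],[[-0.2,0,0],[0,0,0],-1],[[0,0,0],[0,0,0],-1],[[0,0,0],[0,0,0],-1]]'
python3 -c "
from h import *
delta(man(-67,-95,65))"
```

```text
time: 18.7
tool_pos: [0.5154, 0.1765, 0.0643]
eef_rot: [-0.07, 0.998, -0.0, 0.0]
force: [-0.4, -0.4, 0.1]
gripper_width: 0.0248
grip_force: 34.9
time: 19.2
tool_pos: [0.53, 0.1786, 0.0644]
eef_rot: [-0.07, 0.998, -0.0, -0.0]
force: [-0.2, 0.8, -0.2]
gripper_width: 0.0242
grip_force: 34.9
t 19.2 to go, tool mm [-0.   0.6 -0.6] tool-y yaw deg 98.08 z [-0. -0. -1.] F [-0.2  0.8 -0.2]
```

```bash
python3 -m crank '[[[0,0,0],[0,0,0],-0.2],[[0,0,0],[0,0,0],-0.2],[[0,0,0],[0,0,0],-0.2],[[0,0,0],[0,0,0],0.28],[[0,0,0],[0,0,0],0.28],[[0,0,0],[0,0,0],0.28],[[0,0,0],[0,0,0],0.28]]'
python3 -m crank '[[[0,0,-0.5],[0,0,0],0.28],[[0,0,-0.8],[0,0,0],0.28],[[0,0,-1],[0,0,0],0.28],[[0,0,-1],[0,0,0],0.28],[[0.5,0,-1],[0,0,0],0.28],[[1,0,-1],[0,0,0],0.28],[[1,0,-1],[0,0,0],0.28],[[1,1,0],[0,0,0],0.28],[[1,1,0],[0,0,0],0.28],[[0,1,0],[0,0,0],0.28],[[0,1,0],[0,0,0],0.28],[[0,1,0],[0,0,0],0.28]]'
python3 -m crank '[[[0,1,0],[0,0,0],0.28],[[0,1,0],[0,0,0],0.28],[[0,1,0],[0,0,0],0.28],[[0,1,0],[0,0,0],0.28],[[0,1,0],[0,0,0],0.28],[[0,1,0],[0,0,0],0.28],[[0,1,0],[0,0,0],0.28],[[0,1,0],[0,0,0],0.28],[[0,1,0],[0,0,0],0.28],[[0,1,0],[0,0,0],0.28],[[0,0,0],[0,0,0],0.28],[[0,0,0],[0,0,0],0.28]]'
python3 -c "
from h import *
T=cv2.resize(bot.camera('top')[190:280,200:310],None,fx=4,fy=4,interpolation=2)
S=cv2.resize(bot.camera('scene')[160:260,185:300],None,fx=3,fy=3,interpolation=2)
o=np.zeros((600,800,3),np.uint8);o[:360,:440]=T;o[:300,445:790]=S
cv2.imwrite('pics/f.png',o[...,::-1])"
```

```text
time: 19.9
tool_pos: [0.5301, 0.1787, 0.0645]
eef_rot: [-0.07, 0.998, -0.0, -0.0]
force: [-0.2, -0.4, 0.4]
gripper_width: 0.0599
grip_force: 0.0
time: 21.1
tool_pos: [0.4268, 0.2658, 0.1915]
eef_rot: [-0.07, 0.998, 0.0, 0.0]
force: [-0.2, -0.2, 0.3]
gripper_width: 0.0601
grip_force: 0.0
time: 22.3
tool_pos: [0.3987, 0.4634, 0.1901]
eef_rot: [-0.071, 0.997, -0.0, -0.0]
force: [1.1, -0.8, 0.7]
gripper_width: 0.0603
grip_force: 0.0
```

View pics/f.png

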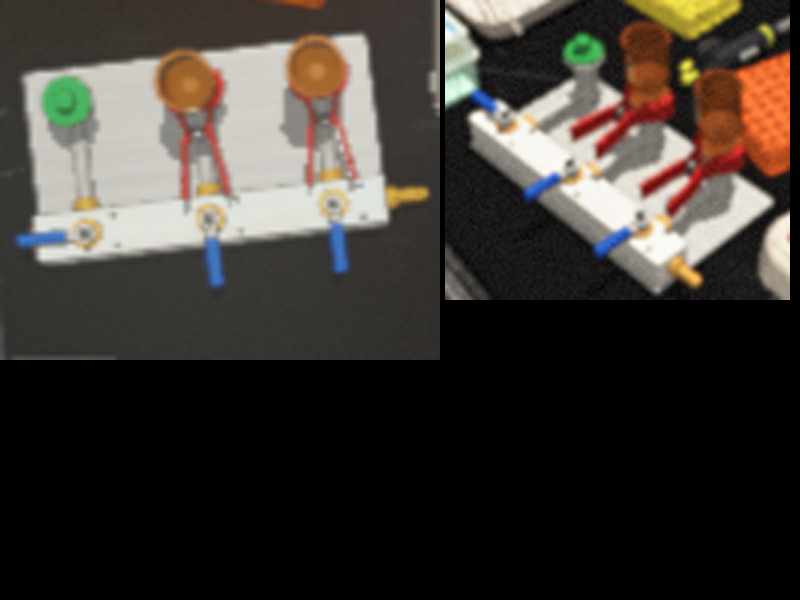

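The clamp grips the right funnel's rim with its handles to the front, level like its twin at (200,130). The left lever at (50,237) lies across its pipe, and the middle and right levers are in line with theirs. The funnels and the cap still stand on their ports.

```bash
python3 -c "
from workcell import bot
print(bot.hand_in())"
```

```text
the job is handed in; nothing more can be done
None
```

The job is handed in (no verdict came back): in the last pictures the red clamp grips funnel_a's rim level, the middle and right valves are open, the capped left valve is shut, and the funnels and cap are still on their ports.

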